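Index the turntable one notch on with its spring plunger

ROBOT

A 6-joint arm with a two-finger parallel gripper is mounted at the origin on a cart in front of the work surface, level with it; the furniture and walls round the work are solid. World frame = base frame: x ahead of the robot, y to its left, z up, the work surface at z = 0. Lengths are in m, angles in rad, forces in N, time in s.
With the tool pointing down it reaches from about 0.275 to 0.875 m from the base axis. Payload 12.5 kg.
Tool frame: the origin (TCP) lies at the very end of the fingers, on their centre line; the grasp point (between the pads) lies 19 mm behind it; x points along the fingers, y is the direction in which the jaws open and shut, and the axes are right-handed (so a half turn about x gives the same grasp; the last joint's range is limited). The gripper opens to 85 mm and grips with 20 to 120 N. Pads are 22 mm wide; open, the fingers measure 114 mm over their backs; the gripper's body (76 mm by 85 mm) begins 54 mm behind the grasp point. The pads swing forward as they close: fully open they stand 13 mm farther back than shut.
Start: joints at [-1.264, 0.351, 1.652, -0, 1.139, -0.085], TCP at [0.21, -0.508, 0.231] pointing down, gripper open.
Joint ranges: [-2.75, 2.75], [-0.79, 2.1], [0.01, 2.65], [-1.57, 4.71], [0.07, 3.14], [-2.87, 2.87]. Speed limits (rad/s): [2.22, 2.22, 2.79, 3.14, 3.14, 3.14].

INTERFACE

Orientations are given as a 3x3 rotation matrix whose columns are the frame's x, y, z axes.
In Python, from bench import manip gives the robot as it stands. Calls block until the motion is done:
- manip.move_ptp(position, orientation): joint-space move of the TCP to a pose.
- manip.move_l(position, attitude=None, max_speed=0.15): straight line of the TCP; attitude=None keeps the orientation; max_speed is the mean speed in m/s.
- manip.move_j(angles): joint-space move.
- manip.set_gripper(opening, effort=None): opening from 0.0 (shut) to 1.0 (fully open); effort is the grip in N (None keeps the last); returns when the fingers have stopped.
- manip.dwell(seconds).
- manip.inverse_kinematics(position, orientation): joint angles nearest the present ones, or None.
- manip.grab_frame(name): name is "side" or "top" or "wrist"; returns (picture, depth): 400x640x3 uint8, red, green, blue; 400x640 float32, m along the optical axis (not along the pixel's ray), 0 where there is no reading.
- manip.get_calibration(name): a dict with "camera_matrix" (3x3 intrinsics, pixels), "R" (3x3) and "t" (3): a world point X has camera coordinates R X + t. Camera axes: x right, y down, z forward; pixel columns grow to the right and rows downward; lengths in m; the calibration is good to about 2 mm. A picture is of the moment at which its call begins: read the wrist's pose just before it. get_calibration takes no time and is no camera call; for the wrist camera it gives the pose at the moment of the call.
A pose or a line that the arm cannot do raises manip.Unreachable and nothing moves.
- manip.sign_off(): hands the job in, once; it reports no verdict.
Trained networks look in the newest picture that a camera, given by its name, has taken for a name from the list of things; names that differ only in an ending like _2 or _b are one class to them, and where a whole thing is asked for, a point or a joint stands for the part that bears it (a point fixed in the world has none). Each returns a list of dicts, best first, with "confidence" (0 to 1); they miss things now and then, are a little off and sometimes report something else, mostly with a low value. They report only what shows in the picture. A call takes as long as a camera call. They do not tell look-alikes from the thing itself.
- manip.look_for(camera, name): "at" ([x, y, z] in m, in world coordinates, good to about 4 mm: the middle of the surface that is visible of it).
Readings, each from a call of its own:
- manip.current_time(): time.
- manip.current_qpos(): joint angles.
- manip.current_joint_vel(): joint speeds.
- manip.current_joint_torque(): joint torques, N m.
- manip.current_ee_pos(): TCP position.
- manip.current_tcp_rot(): TCP orientation.
- manip.current_force(): force on the tool from outside, world axes, zero at the start.
- manip.current_ft_torque(): the same for the moment, N m.
- manip.current_grip_width(): opening from 0.0 (shut) to 1.0 (fully open).
Only numpy, scipy, OpenCV 4.12 (cv2) and the standard library are available. Lean on these libraries where they do the work, as an engineer would, in place of code of your own. Each camera call takes 0.05 s, during which the arm holds its last target.

TASK

Bring the next glass nugget to the pointer: with a fingertip press the black spring plunger on the turntable's arm down out of its notch, turn the table clockwise (seen from above) to the very next notch, neither backwards nor on past it and without forcing it, and let the plunger spring fully back up there. The nuggets ride along in their seats and are not picked up; leave the other things on the bench where they are.

Things in the scene. Friction and masses are not known exactly. Their poses are not given: they have to be found in the camera images.
- index_base: Fixed part of the indexing turntable, bolted to the bench, turned differently each time: grey round foot 152 mm across, 10 mm thick, column, and a steel ring about 166 mm across (26 to 33 mm above the bench) with 8 notches open to the outside, every 45 degrees. Origin on the turning axis at bench level, z up, pointer on its +x side, starting notch on its -x side.
- table_axis (a point): Point on the turning axis at the height of the table's top face, 43 mm above the bench; fixed. The table is an aluminium disc 144 mm across with eight shallow seats (rings 36 mm across, 3 mm high, 48 mm from the axis) and a flat arm 28 mm wide that reaches 110 mm from the axis and carries the plunger.
- pointer_tip (a point): Tip of the fixed steel pointer, aimed at the turning axis, 69 mm from it and 54 mm above the bench; its grey post stands 99 mm from the axis, top 56 mm.
- next_notch (a point): Centre of the next notch clockwise: 13 mm wide, in the fixed ring, 75 mm from the axis, 33 mm above the bench (the ring's top face).
- turntable (a joint): Angle of the table, rad. 0 = plunger in its starting notch; grows CLOCKWISE seen from above; the next notch is at 0.785. Turns with little friction (about 1 N at the plunger), stays where it is left, and can turn only while the plunger's key is out of the notches. The key has about 2 mm play to either side in a notch.
- plunger (a joint): How far the plunger is pressed down, m: 0 = up, its key locked in a notch; stop at 0.011. From 0.0085 the key is clear below the ring. It takes about 3 N to start and 8.5 N at the stop. Let go within about 3 mm of a notch's middle its round-topped key draws the table true and it rises to 0; let go elsewhere it stays at about 0.008 and slips up at the next notch that the arm is pushed to.
- plunger_top (a point): Middle of the plunger knob's dished top, on the dish floor: round black knob 52 mm across on the arm's end, flat dish 44 mm across, rim 4 mm high round it. 92 mm from the turning axis; 61 mm above the bench when up, 50 mm fully pressed. Knob underside 12 mm above the arm when up. It presses straight down and travels with the table.
- glass0: Domed glass nugget, 23 mm across, 10 mm high, lying loose on its flat back in the seat at the pointer (seat inner diameter 30 mm). Origin at the centre of its underside.
- glass1: Domed glass nugget, 26 mm across, 10 mm high, lying loose on its flat back in the next seat counter-clockwise from glass0 as seen from above, the one that the turn brings to the pointer (seat inner diameter 30 mm). Origin at the centre of its underside.
- glass2: Domed glass nugget, 23 mm across, 10 mm high, lying loose on its flat back two seats counter-clockwise from glass0 (seat inner diameter 30 mm). Origin at the centre of its underside.
- glass3: Domed glass nugget, 26 mm across, 10 mm high, lying loose on its flat back one seat clockwise from glass0 (seat inner diameter 30 mm). Origin at the centre of its underside.
- foil_roll_copper: Bystander: the copper-coloured foil roll, 61 mm across, 7 high, lying loose on the bench. Origin at its underside.
- foil_roll_black: Bystander: the black foil roll, 55 mm across, 7 high, lying loose on the bench. Origin at its underside.
- solder_spool: Bystander: the solder spool, 62 mm across, 40 high, with a loose wire end, lying loose on the bench. Origin at its underside.
- nail_tin: Bystander: the tin of nails, 61 mm across, 22 high, lying loose on the bench. Origin at its underside.
- lead_block: Bystander: the layout block, 22x70x18 mm, lying loose on the bench. Origin at its underside.
- masking_tape: Bystander: the tape roll, 101 mm across, 24 high, lying loose on the bench. Origin at its underside.
- pencil: Bystander: the pencil, 148 mm long, 7 thick, lying in front of the turntable, lying loose on the bench. Origin at its underside.
Mind the look-alikes: they are no part of the job. What is shaped like the glass1 but pink is not meant.

How it is judged:
On the way, in this order (a step that is already met when the one before it is completed fails the run):
1. the plunger is pressed down out of its starting notch (value of joint plunger above 0.0075 m and value of joint turntable between -0.12 and 0.12 rad).
2. the plunger is up in the next notch clockwise (value of joint turntable between 0.735398 and 0.835398 rad and value of joint plunger below 0.002 m), for 0.2 s.
At the end, for the whole second after the job is handed in: The table is at rest one notch clockwise of its start (0.785 rad, within 0.05), the plunger is up in that notch (pressed less than 2 mm), and each of the four nuggets lies in its own seat, one place clockwise of where it began (within 10 mm along each axis) (all of step 2 and velocity of joint turntable between -0.05 and 0.05 rad/s and x of glass0 in the frame of index_base between 0.0239 and 0.0439 m and y of glass0 in the frame of index_base between -0.0439 and -0.0239 m and x of glass1 in the frame of index_base between 0.038 and 0.058 m and y of glass1 in the frame of index_base between -0.01 and 0.01 m and x of glass2 in the frame of index_base between 0.0239 and 0.0439 m and y of glass2 in the frame of index_base between 0.0239 and 0.0439 m and x of glass3 in the frame of index_base between -0.01 and 0.01 m and y of glass3 in the frame of index_base between -0.058 and -0.038 m); the robot touches nothing.
It fails at once if a glass nugget is lifted, or tips or leaves its seat (height (world z) of any of glass0, glass1, glass2, glass3 above 0.049 m or height (world z) of any of glass0, glass1, glass2, glass3 below 0.038 m or angle between any of glass0, glass1, glass2, glass3's own z axis and vertical above 0.35 rad).
It fails at once if something standing on the bench is moved more than 25 mm (distance of any of foil_roll_copper, foil_roll_black, solder_spool, nail_tin, lead_block, masking_tape, pencil from where it was at the start of the episode above 0.025 m).
It fails at once if the mechanism is forced: the fingers press on the turntable with over 45 N (contact force between the fingers and index_base above 45 N).
It fails at once if the table is turned half a notch backwards or half a notch past the next one (value of joint turntable below -0.39 rad or value of joint turntable above 1.18 rad).
It also fails if it takes over 34 s, if anything falls off the work surface, if the arm or the gripper's body presses on something with over 40 N, if the wrist force passes 120 N, or if a joint passes its speed limit or range.

## Working session

There is one attempt and no reset: what is moved stays moved. The work goes in short steps, each a Python script; the robot and the scene stay as the last script left them, time stands still between calls to the robot, and variables do not carry over. Pictures are saved under pics/ and viewed, and the job is handed in when it is done.

```bash
ls; mkdir -p pics
python3 - <<'E'
from bench import manip
import cv2,numpy as np
for c in ["top","side"]:
    im,d=manip.grab_frame(c)
    cv2.imwrite(f"pics/{c}0.png",im[:,:,::-1])
    for n in ["plunger_top","table_axis","pointer_tip","next_notch","glass0","glass1","index_base"]:
        r=manip.look_for(c,n)
        print(c,n,[(np.round(x["at"],4).tolist(),round(x["confidence"],2)) for x in r[:5]])
print(manip.current_time())
E
```

```text
pics
top plunger_top [([0.4253, -0.0808, 0.0566], 0.57), ([0.4916, 0.0001, 0.0539], 0.21)]
top table_axis [([0.5073, -0.0514, 0.0432], 0.75), ([0.5284, -0.0007, 0.0469], 0.67)]
top pointer_tip [([0.5021, -0.0509, 0.0408], 0.88)]
top next_notch [([0.5017, -0.0477, 0.0449], 0.73), ([0.6969, -0.1841, 0.0007], 0.52)]
top glass0 [([0.5268, 0.0043, 0.0469], 0.72), ([0.5584, -0.0579, 0.0495], 0.67), ([0.6599, 0.0026, 0.0083], 0.59), ([0.5471, 0.1032, 0.0083], 0.56), ([0.5553, -0.0247, 0.0534], 0.46)]
top glass1 [([0.5268, 0.0043, 0.0469], 0.72), ([0.5584, -0.0579, 0.0495], 0.67), ([0.6599, 0.0026, 0.0083], 0.59), ([0.5471, 0.1032, 0.0083], 0.56), ([0.5553, -0.0247, 0.0534], 0.46)]
top index_base [([0.5062, -0.0473, 0.046], 0.56)]
side plunger_top [([0.4269, -0.0757, 0.0587], 0.76), ([0.5597, -0.0543, 0.0525], 0.54)]
side table_axis [([0.5142, -0.0151, 0.0453], 0.7), ([0.5599, -0.0538, 0.0517], 0.68)]
side pointer_tip [([0.5129, -0.0194, 0.0423], 0.69)]
side next_notch [([0.5108, -0.0191, 0.0399], 0.91), ([0.4964, -0.0494, 0.044], 0.5)]
side glass0 [([0.6605, 0.0087, 0.0053], 0.62), ([0.5296, 0.0075, 0.0503], 0.53), ([0.5522, -0.0146, 0.0522], 0.37)]
side glass1 [([0.6605, 0.0087, 0.0053], 0.62), ([0.5296, 0.0075, 0.0503], 0.53), ([0.5522, -0.0146, 0.0522], 0.37)]
side index_base [([0.5152, -0.0195, 0.043], 0.81)]
0.8
```

View pics/top0.png

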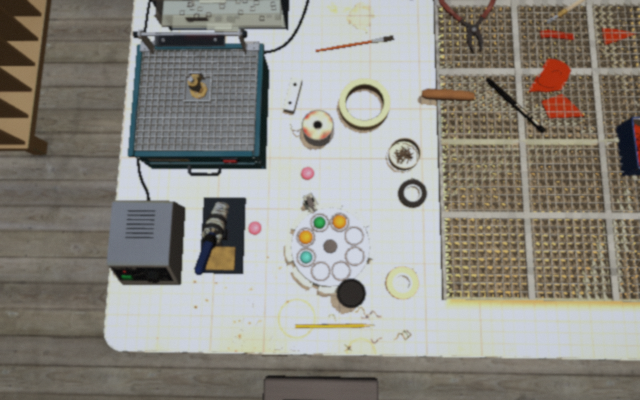

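View pics/side0.png

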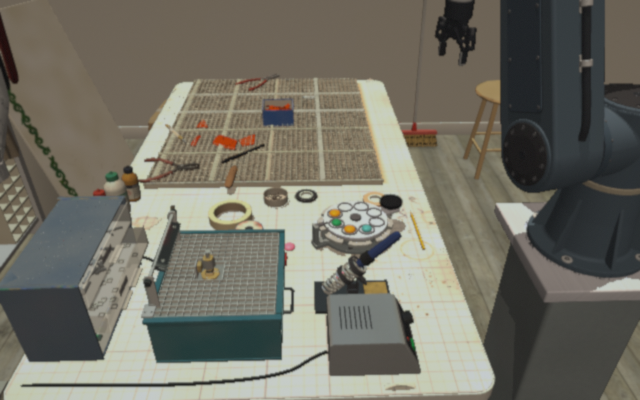

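```bash
cat > h.py <<'E'
from bench import manip
import cv2,numpy as np
def world(cal,u,v,z=None,d=None):
    K,R,t=cal["camera_matrix"],np.array(cal["R"]),np.array(cal["t"])
    ray=np.linalg.inv(K)@np.array([u,v,1.]); C=-R.T@t; D=R.T@ray
    return C+D*(d if d is not None else (z-C[2])/D[2])
def proj(cal,X):
    p=cal["camera_matrix"]@(np.array(cal["R"])@np.array(X)+cal["t"]); return p[:2]/p[2]
E
python3 - <<'E'
from h import *
im,d=manip.grab_frame("top"); cal=manip.get_calibration("top")
b=im[:,:,::-1]
cv2.imwrite("pics/crop1.png",cv2.resize(b[180:340,240:440],None,fx=4,fy=3.75 if 0 else 3.7,interpolation=cv2.INTER_CUBIC))
# knob: dark pixels near
g=im.max(2).astype(int)
m=np.zeros_like(g,np.uint8); m[270:315,325:375]=(g[270:315,325:375]<60)
n,l,s,c=cv2.connectedComponentsWithStats(m)
i=1+np.argmax(s[1:,4]); print(s[i],c[i],"knob d~",d[int(c[i][1]),int(c[i][0])])
print("knob rim",world(cal,*c[i],z=0.063), "depth",world(cal,*c[i],d=d[int(c[i][1]),int(c[i][0])]))
# hub
m=np.zeros_like(g,np.uint8); m[235:258,318:342]=(g[235:258,318:342]<150)
n,l,s,c=cv2.connectedComponentsWithStats(m)
i=1+np.argmax(s[1:,4]); print(s[i],c[i]); print("hub",world(cal,*c[i],z=0.043),world(cal,*c[i],d=d[int(c[i][1]),int(c[i][0])]))
# disc by depth: points with z in .038-.044
ys,xs=np.mgrid[200:320,270:400]; P=np.array([world(cal,x,y,d=d[y,x]) for x,y in zip(xs.ravel(),ys.ravel()) if d[y,x]>0])
for lo,hi in [(.037,.05),(.022,.037),(.05,.075)]:
    Q=P[(P[:,2]>lo)&(P[:,2]<hi)]
    (cx,cy),r=cv2.minEnclosingCircle(Q[:,:2].astype(np.float32)); print(lo,len(Q),Q.mean(0),(cx,cy),r)
    if lo==.05: print(np.round(Q[::6],3).tolist()[:40])
print(cal["camera_matrix"])
E
```

```text
[337 280  28  27 588] [350.61394558 292.98129252] knob d~ 0.86887157
knob rim [ 0.42695996 -0.08019371  0.063     ] depth [ 0.42697044 -0.08021915  0.0614423 ]
[324 240  13  13 141] [329.87234043 246.        ]
hub [ 0.51116598 -0.04236684  0.043     ] [ 0.51048465 -0.04254385  0.04981827]
0.037 4375 [ 0.50906229 -0.04482252  0.04408903] (0.5166402459144592, -0.038529977202415466) 0.08886630088090897
0.022 1159 [ 0.51344552 -0.04131991  0.03324602] (0.5167188048362732, -0.04066523537039757) 0.08928374946117401
0.05 1140 [ 0.47151078 -0.05792094  0.05837531] (0.5005289316177368, -0.0453353077173233) 0.10629503428936005
[[0.595, 0.004, 0.053], [0.594, -0.007, 0.057], [0.592, -0.009, 0.056], [0.591, -0.009, 0.054], [0.588, -0.011, 0.058], [0.587, -0.011, 0.056], [0.585, -0.011, 0.057], [0.581, -0.009, 0.057], [0.577, -0.013, 0.056], [0.565, -0.022, 0.052], [0.563, -0.02, 0.051], [0.564, -0.055, 0.052], [0.564, -0.068, 0.051], [0.561, -0.028, 0.054], [0.561, -0.059, 0.053], [0.562, -0.07, 0.051], [0.56, -0.024, 0.051], [0.56, -0.053, 0.052], [0.559, -0.066, 0.054], [0.557, -0.021, 0.057], [0.558, -0.031, 0.052], [0.558, -0.059, 0.05], [0.558, -0.072, 0.051], [0.556, -0.026, 0.053], [0.556, -0.053, 0.052], [0.556, -0.066, 0.052], [0.554, -0.021, 0.054], [0.554, -0.053, 0.053], [0.554, -0.064, 0.055], [0.552, -0.02, 0.053], [0.552, -0.031, 0.051], [0.552, -0.057, 0.054], [0.553, -0.068, 0.051], [0.55, -0.024, 0.052], [0.551, -0.059, 0.052], [0.548, -0.017, 0.052], [0.549, -0.057, 0.05], [0.547, -0.019, 0.051], [0.547, -0.061, 0.051], [0.539, 0.003, 0.052]]
[[494.36475617   0.         325.01119124]
 [  0.         494.36475617 204.79559819]
 [  0.           0.           1.        ]]
```

View pics/crop1.png

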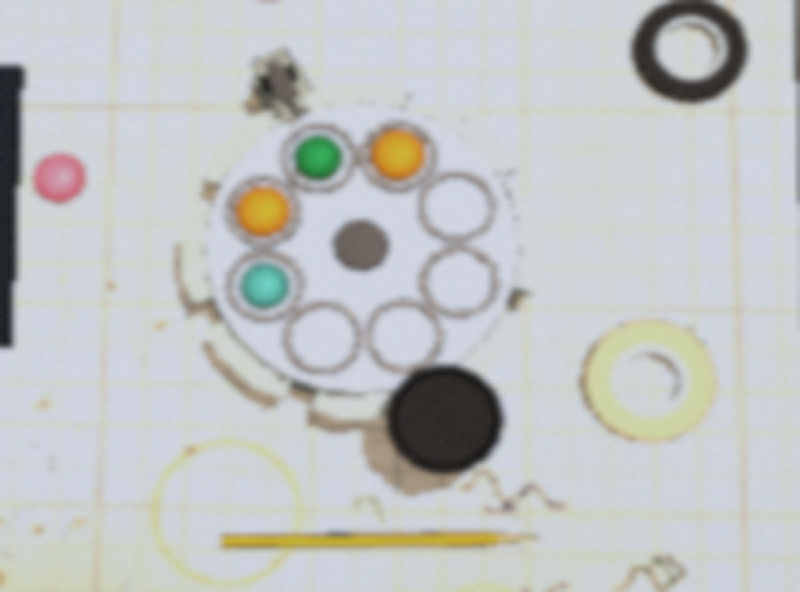

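Run:
```python
from h import *
cal=manip.get_calibration("top")
A=np.array([0.5108,-0.0424]); K=np.array([0.427,-0.0802])
a=np.arctan2(*(K-A)[::-1]); print(np.degrees(a),np.linalg.norm(K-A))
for k in (0,1):
  b=a-k*np.pi/4; e=np.array([np.cos(b),np.sin(b)])
  for r,z in((.075,.033),(.092,.061)):
    p=proj(cal,[*(A+r*e),z]); print(k,A+r*e,"crop",(p[0]-240)*4,(p[1]-180)*3.7)
e=-np.array([np.cos(a),np.sin(a)]);p=proj(cal,[*(A+.099*e),.056]);print("post crop",(p[0]-240)*4,(p[1]-180)*3.7)
manip.set_gripper(0.0,20)
R=np.array(manip.current_tcp_rot()); print(R.round(3),manip.current_ee_pos(),manip.current_force())
R=np.array([[0,0,1],[0,1,0],[-1,0,0]],float)  # tool x down, y = world y
if np.linalg.det(R)<0: print("det")
manip.move_ptp([K[0],K[1],0.12],R)
manip.dwell(0.2)
print(manip.current_ee_pos(),manip.current_force(),manip.current_qpos(),manip.current_grip_width(),manip.current_time())
b=manip.grab_frame("side")[0]; cv2.imwrite("pics/s1.png",cv2.resize(b[150:290,270:450,::-1],None,fx=4,fy=4))
b=manip.grab_frame("wrist")[0]; cv2.imwrite("pics/w1.png",b[:,:,::-1])
```

```text
-155.7211028242324 0.091930843572764
0 [ 0.44243339 -0.0732384 ] crop 426.1891361083867 386.3084296316668
0 [ 0.42693696 -0.08022844] crop 442.4601822182615 418.1087409322373
1 [ 0.44065147 -0.01586355] crop 300.2231454733103 388.5542579190324
1 [ 0.42475113 -0.00984862] crop 282.54956714917375 420.8803867816458
post crop 272.45539759294684 60.18011976843612
[[ 0.     0.382 -0.924]
 [ 0.    -0.924 -0.382]
 [-1.    -0.    -0.   ]] [ 0.21003696 -0.50829655  0.23128515] [-0.34161085  0.6575752  -1.23122663]
[ 0.42707179 -0.08064768  0.12007054] [0.49045127 0.1625017  0.34601677] [-2.93832999e-01  3.13055618e-01  2.03956604e+00 -7.15392941e-06
  7.88768395e-01 -1.86341492e+00] 0.0007398841206978586 3.6083
```

View pics/s1.png

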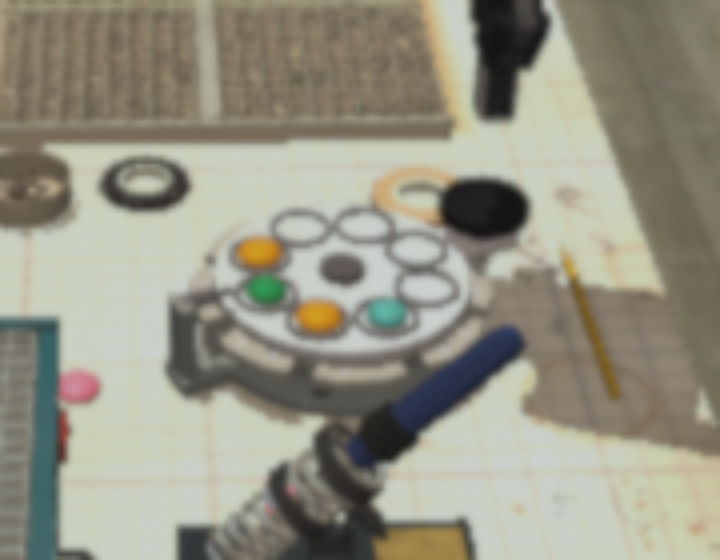

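View pics/w1.png

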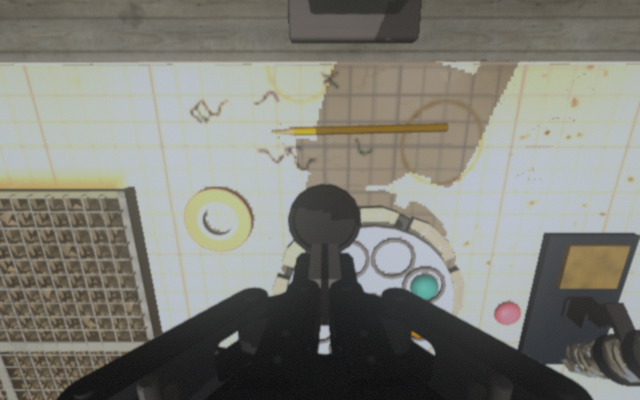

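Run:
```python
from h import *
K=[0.427,-0.0802]
manip.move_l([*K,0.070],max_speed=0.08); manip.dwell(.1)
f0=np.array(manip.current_force()); print("f0",f0.round(2))
for z in [.066,.0635,.062,.061,.060,.059]:
    manip.move_l([*K,z],max_speed=0.03); manip.dwell(.1)
    p=manip.current_ee_pos(); f=np.array(manip.current_force())-f0
    print(z,np.round(p,4),f.round(2)); 
    if abs(f[2])>4: break
print(manip.current_time())
b=manip.grab_frame("wrist")[0]; cv2.imwrite("pics/w2.png",b[:,:,::-1])
```

```text
f0 [ 0.47 -0.25 -0.32]
0.066 [ 0.427  -0.0802  0.066 ] [-1.08 -0.25  0.64]
0.0635 [ 0.427  -0.0802  0.0635] [-0.26  0.21  0.51]
0.062 [ 0.427  -0.0802  0.062 ] [-0.02  0.27  0.09]
0.061 [ 0.4271 -0.0802  0.0611] [-0.28 -0.08  2.24]
0.06 [ 0.4271 -0.0802  0.0601] [-0.49  0.79  4.48]
6.3667
```

View pics/w2.png

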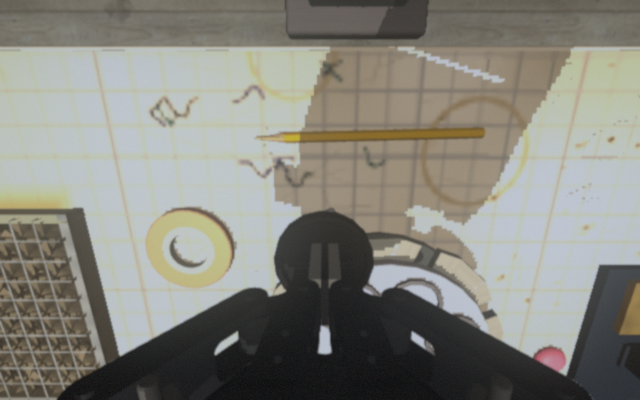

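Run:
```python
from h import *
K=[0.427,-0.0802]
for z in [.055,.052,.0508]:
    manip.move_l([*K,z],max_speed=0.03); manip.dwell(.1)
    print(z,np.round(manip.current_ee_pos(),4),np.round(manip.current_force(),2))
A=np.array([0.5108,-0.0424]);a=np.arctan2(*(np.array(K)-A)[::-1])
for deg in [7,14]:
    b=a-np.radians(deg)
    manip.move_l([*(A+.092*np.array([np.cos(b),np.sin(b)])),.0506],max_speed=0.03); manip.dwell(.1)
    print(deg,np.round(manip.current_ee_pos(),4),np.round(manip.current_force(),2))
print(manip.current_time())
b=manip.grab_frame("wrist")[0]; cv2.imwrite("pics/w3.png",b[:,:,::-1])
b=manip.grab_frame("side")[0]; cv2.imwrite("pics/s3.png",cv2.resize(b[150:290,270:450,::-1],None,fx=4,fy=4))
```

```text
0.055 [ 0.4271 -0.0802  0.055 ] [0.19 0.59 5.19]
0.052 [ 0.4271 -0.0802  0.0521] [-0.47  0.52  6.89]
0.0508 [ 0.4272 -0.0803  0.051 ] [-0.75 -0.86  7.01]
7 [ 0.4234 -0.0698  0.0509] [ 0.49 -0.12  8.79]
14 [ 0.4208 -0.0589  0.0509] [0.07 1.28 8.13]
8.7833
```

View pics/s3.png

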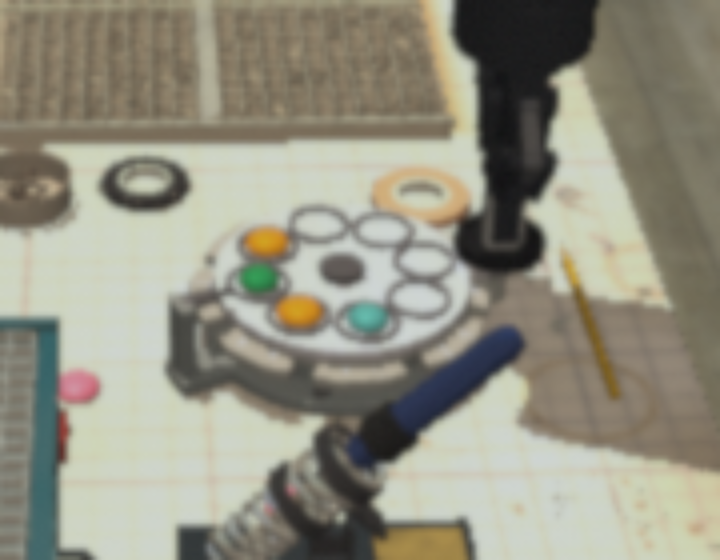

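View pics/w3.png

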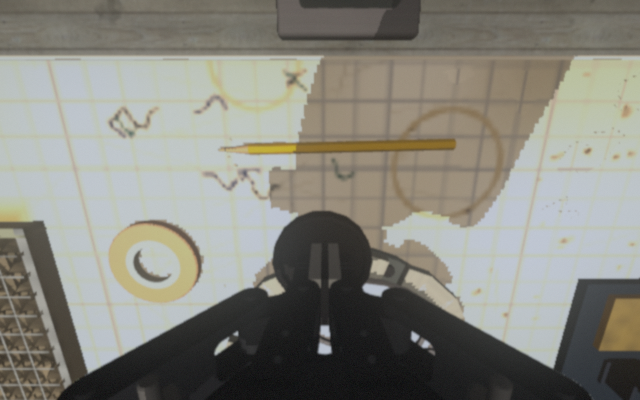

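Run:
```python
from h import *
K=[0.427,-0.0802]
A=np.array([0.5108,-0.0424]);a=np.arctan2(*(np.array(K)-A)[::-1])
for deg in [21,28,35,40,45]:
    b=a-np.radians(deg)
    manip.move_l([*(A+.092*np.array([np.cos(b),np.sin(b)])),.0506],max_speed=0.03); manip.dwell(.1)
    print(deg,np.round(manip.current_ee_pos(),4),np.round(manip.current_force(),2))
print(manip.current_time())
b=manip.grab_frame("wrist")[0]; cv2.imwrite("pics/w4.png",b[:,:,::-1])
im,_=manip.grab_frame("top"); cv2.imwrite("pics/t4.png",cv2.resize(im[180:340,240:440,::-1],None,fx=4,fy=3.7,interpolation=cv2.INTER_CUBIC))
# glass angles
cal=manip.get_calibration("top")
hsv=cv2.cvtColor(im,cv2.COLOR_RGB2HSV)
m=((hsv[...,1]>110)&(hsv[...,2]>80)).astype(np.uint8); m[:, :285]=0;m[:,380:]=0;m[:205]=0;m[283:]=0
n,l,s,c=cv2.connectedComponentsWithStats(m)
for i in range(1,n):
    if s[i,4]>30:
        w=world(cal,*c[i],z=.05)[:2]-A; print(hsv[int(c[i][1]),int(c[i][0])],np.linalg.norm(w),np.degrees(np.arctan2(w[1],w[0]))-np.degrees(a)-180)
```

```text
21 [ 0.4194 -0.0477  0.0509] [-0.17  0.13  7.8 ]
28 [ 0.4195 -0.0364  0.0509] [1.03 0.27 7.34]
35 [ 0.4209 -0.0253  0.0509] [0.14 0.66 8.3 ]
40 [ 0.4227 -0.0175  0.0509] [0.93 0.48 8.21]
45 [ 0.4252 -0.0098  0.0509] [1.   0.61 8.07]
11.7917
[ 24 191 220] 0.047515390078229205 2.5840341745904425
[ 69 175 182] 0.04779239963113503 -43.12028945622683
[ 25 190 220] 0.047931595611508795 -87.37226947347685
[ 85 119 213] 0.04782036552408323 47.66808036079635
```

View pics/t4.png

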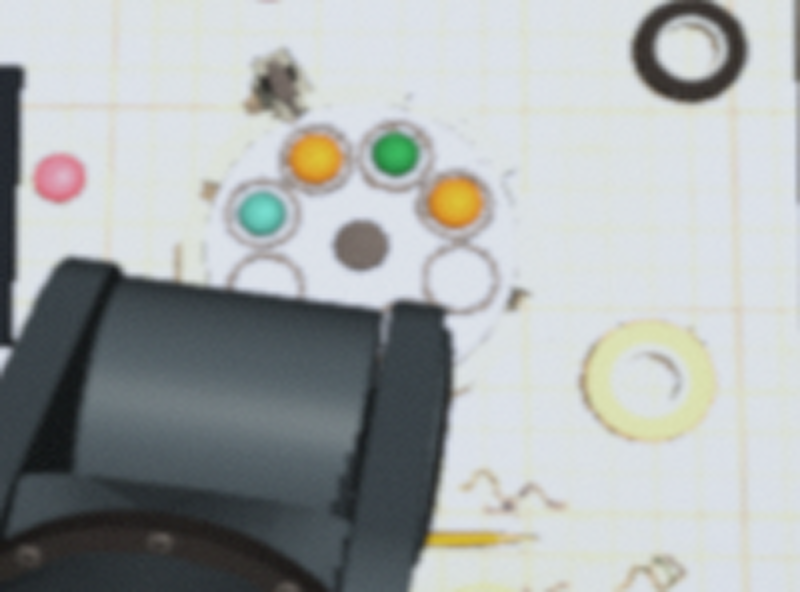

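View pics/w4.png

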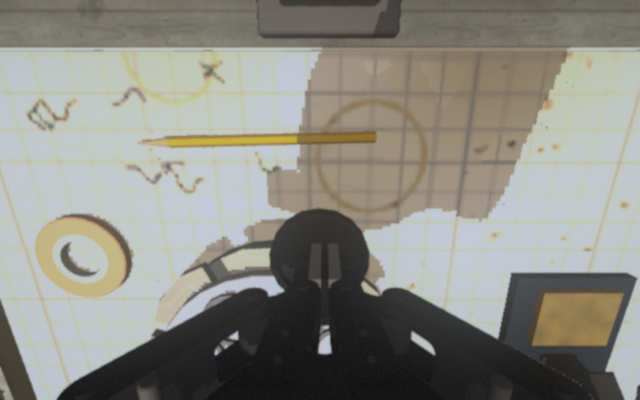

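```bash
cat >> h.py <<'E'
A=np.array([0.5108,-0.0424]);K=np.array([0.427,-0.0802]);a=np.arctan2(*(K-A)[::-1])
def angs(im):
    cal=manip.get_calibration("top")
    hsv=cv2.cvtColor(im,cv2.COLOR_RGB2HSV)
    m=((hsv[...,1]>110)&(hsv[...,2]>80)).astype(np.uint8); m[:, :285]=0;m[:,380:]=0;m[:205]=0;m[283:]=0
    n,l,s,c=cv2.connectedComponentsWithStats(m); o=[]
    for i in range(1,n):
        if s[i,4]>30:
            w=world(cal,*c[i],z=.05)[:2]-A; o.append((np.degrees(np.arctan2(w[1],w[0])-a)-180+180)%360-180)
    return np.sort(o)
E
python3 -c "
from h import *
print(angs(cv2.imread('pics/top0.png')[:,:,::-1]))"
```

```text
[-44.00181948   0.68899656  46.11450295  90.7948821 ]
```

Run:
```python
from h import *
b=a-np.radians(46.2); p=A+.092*np.array([np.cos(b),np.sin(b)])
manip.move_l([*p,.0506],max_speed=0.03); manip.dwell(.1)
print(np.round(manip.current_ee_pos(),4),np.round(manip.current_force(),2), angs(manip.grab_frame("top")[0]))
for z in [.053,.056,.059,.061]:
    manip.move_l([*p,z],max_speed=0.03); manip.dwell(.1)
    print(z,np.round(manip.current_force(),2),angs(manip.grab_frame("top")[0]))
manip.move_l([*p,.064],max_speed=0.03); print(np.round(manip.current_force(),2))
manip.move_l([*p,.15],max_speed=0.15)
print(manip.current_time())
```

```text
[ 0.4259 -0.008   0.0509] [0.66 0.21 8.83] [-88.61777965 -43.84725373   1.18492192  46.39390505]
0.053 [ 0.66 -0.06  6.95] [-88.51419092 -43.74251745   1.18492192  46.52009585]
0.056 [ 0.28 -0.27  4.49] [-88.52412578 -43.84725373   1.18492192  46.39390505]
0.059 [ 2.31 -0.28  3.46] [-88.52412578 -43.84725373   1.28714553  46.39390505]
0.061 [-0.33 -0.87  3.01] [-88.52412578 -43.74251745   1.34403088  46.39390505]
[ 0.11 -0.88 -0.59]
14.8667
```

Run:
```python
from h import *
manip.move_j([-1.264,0.351,1.652,0,1.139,-0.085]); manip.dwell(.2)
im,d=manip.grab_frame("top"); cal=manip.get_calibration("top"); print(angs(im))
cv2.imwrite("pics/t5.png",cv2.resize(im[180:340,240:440,::-1],None,fx=4,fy=3.7,interpolation=cv2.INTER_CUBIC))
g=im.max(2); m=np.zeros_like(g); m[270:315,285:340]=g[270:315,285:340]<60
n,l,s,c=cv2.connectedComponentsWithStats(m); i=1+np.argmax(s[1:,4]); dd=np.median(d[int(c[i][1])-4:int(c[i][1])+5,int(c[i][0])-4:int(c[i][0])+5])
k=world(cal,*c[i],z=.063)[:2]-A
print("knob depth z",world(cal,*c[i],d=dd),np.linalg.norm(k),np.degrees(np.arctan2(k[1],k[0])-a))
print(manip.current_force(),manip.current_time())
```

```text
[-88.51419092 -43.84725373   1.28714553  46.31759257]
knob depth z [ 0.42418357 -0.0106346   0.06117769] 0.0922245167609535 315.64899102913324
[0.01797008 0.29683032 0.60699183] 17.1
```

View pics/t5.png

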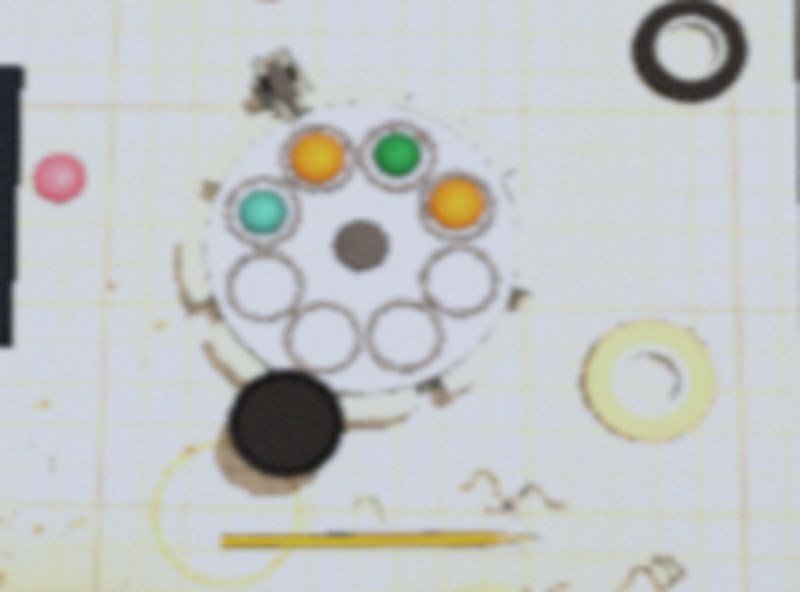

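```bash
python3 -c "
from bench import manip
manip.sign_off()"
```

```text
the job is handed in; nothing more can be done
```

The table is one notch clockwise of its start, the plunger is up in that notch, and the job is handed in. It reported no verdict.

**What I did:** With the closed fingertips in the knob's dish I pressed the plunger down about 10 mm, at 7–9 N. I then swung it clockwise about the axis, raised the tool and moved the arm away.

**One correction on the way:** at a commanded 45° the picture showed the table about 1.5° short. I moved on to 46.2° before letting the plunger up.

**Last checks, in the top picture:**
- **Table:** it turned 44.35° (0.774 rad) judged by the knob. Judged by the nuggets it was about 44.6°. The target is 45° (0.785 rad).
- **Plunger:** the knob's top is at 61.2 mm, against 61.4 mm at the start. The spring pushed against the finger until about 61 mm.
- **Nuggets:** all four are in their own seats, one place clockwise, with the orange glass1 at the pointer.
- **Bench:** the pencil and the other things in the close-up look unmoved. I did not check the things outside it after the turn.
- **Robot:** the arm is clear, and the clock was at about 17 s when I finished.

No check failed; the remaining differences are within measuring error and the notch play.

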